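Jog the ice crusher at top speed by hand

TASK

Clear the ice crusher on the worktop with a hand-held jog. First turn the run timer (the grey knob with the red pointer, on the white plate) until its pointer reads zero on the long red mark, then turn the spring-return speed dial (the black knob on the black plate) clockwise past its first two clicks to the third and largest orange dot. Finish while still holding the dial there against its spring - do not let go - and leave the ice bucket, jigger, lemon and tea caddy where they stand.

Things in the scene. Friction and masses are not known exactly. Their poses are not given: they have to be found in the camera images.
- crusher: white ice crusher, fixed: flat deck 125 x 300, 90 mm high, robot side; behind it a tower with clear hopper (axis at x +75, radius 61, top 180 mm). Origin at worktop height; x from deck to tower (away from the robot), y left, z up. Two round control plates (radius 48, 6 mm thick) lie on the deck at x -65, y +80 and -80 mm; which is left and which right varies
- timer_grip (a point): run timer: bar grip 50 long, 14 wide, 36 mm tall (lowest 4 mm inside a round skirt, radius 24), vertical turning axis. Grey, red pointer; white plate with one long red mark (zero) and five short black ones. Point on the axis, 126 mm above the worktop, 10 mm below the bar's top; z up, x along the bar toward the pointer's end (turns with it)
- timer (a joint): timer reading, rad: 0 = pointer on the long red mark (pointing along the crusher's x), growing as the knob turns clockwise seen from above; black marks are 0.3 rad apart. Range -0.5 to 1.6, so it can go past zero; starts at 0.6 to 1.3. Light friction (0.05 N m) holds it where it is left
- jog_grip (a point): spring-return speed dial: bar grip 50 long, 14 wide, 36 mm tall (lowest 4 mm inside a round skirt, radius 24), vertical turning axis. Black, white pointer; black plate with a white mark (rest) and three orange dots of growing size. Point on the axis, 126 mm above the worktop, 10 mm below the bar's top; z up, x along the bar toward the pointer's end (turns with it)
- jog (a joint): speed dial, rad: 0 = rest, on the white mark (pointer 0.6 rad anticlockwise from above of the crusher's x), growing clockwise. Clicks (detents) at 0.4, 0.8, 1.2 rad, the orange dots; end stop 1.27. When let go a spring turns it back to 0 from everywhere: 0.08 N m at rest, 0.14 N m at the third click, about 0.04 N m more over a click
- ice_bucket: white lidded ice bucket, 160 x 150 x 201 mm, bystander; origin at the centre of its underside
- jigger: copper double jigger, 43 mm across, 84 mm tall, bystander; origin at the centre of its underside
- lemon: lemon, 71 x 53 x 51 mm, bystander; origin at the centre of its underside
- tea_caddy: green tea caddy with a wooden lid, 60 x 60 x 98 mm, bystander; origin at the centre of its underside

How it is judged:
By the outcome, as a careful person would: the job done as asked, in the order asked, and still so for the second after the job is handed in, while the arm keeps its last pose, push and grip.
It also fails if it takes over 51 s, if anything falls off the work surface, if the arm or the gripper's body presses on something with over 40 N, if the wrist force passes 120 N, or if a joint passes its speed limit or range.

ROBOT

A 7-joint arm with a two-finger parallel gripper is mounted at the origin on a cart in front of the work surface, level with it; the furniture and walls round the work are solid. World frame = base frame: x ahead of the robot, y to its left, z up, the work surface at z = 0. Lengths are in mm, angles in degrees, forces in N, time in s.
With the tool pointing down it reaches from about 400 to 850 mm from the base axis. Payload 6.9 kg.
Tool frame: the origin (TCP) lies at the centre of the arm's flange, where the gripper is bolted on; the fingertips stand 173 mm ahead of it and the grasp point (between the pads) lies 155 mm ahead of it; z points along the fingers, y is the direction in which the jaws open and shut (so a half turn about z gives the same grasp; the last joint's range is limited). The gripper opens to 85 mm and grips with 20 to 120 N. Pads are 22 mm wide; open, the fingers measure 114 mm over their backs; the gripper's body (76 mm by 85 mm) begins 54 mm behind the grasp point. The pads swing forward as they close: fully open they stand 13 mm farther back than shut.
Start: joints at [81.847, 29.078, -13.613, 85.955, 7.202, 65.827, -8.869], TCP at [153.265, -605.911, 404.675] pointing down, gripper open.
Joint ranges: [-176.47, 176.47], [-13.61, 117.27], [-81.72, 77.17], [0.22, 143.17], [-87.28, 267.28], [10, 112.55], [-165.47, 165.47]. Speed limits (degrees/s): [136.94, 136.94, 180, 180, 180, 180, 180].

INTERFACE

Orientations are given as a 3x3 rotation matrix whose columns are the frame's x, y, z axes.
In Python, from station import * gives the robot as it stands. The module is installed in compiled form; this text tells all that it offers.
- The arm moves only by the tool step_arm, never from a script. Its argument "steps" is one flat list of numbers, 7 for each row, row after row: the shift along the tool's x, y, z in mm, then the turn, a rotation vector about the tool's x, y, z in degrees, then the opening, from -1 (shut) to 1 (fully open). In form: [x, y, z, wx, wy, wz, claw, x, y, z, wx, wy, wz, claw, ...]. A call has 1 to 10 rows; each row is the pose to reach, as a shift and turn from the pose commanded when the call began, along the tool's axes at that moment; what a row does not reach only later rows make up. A row lasts 1/12 s, in which the tool goes at most 41.7 mm and 7.16 degrees, less where a joint would pass 70% of its speed; a pose out of reach is approached as far as the arm can. A call with a gripper value outside its range is refused whole. The fingers move at their own pace and stop on an object; the grip force is fixed at half the most. Time passes only in rows, so rows that repeat a pose let the fingers close. It gives the time, the measured TCP pose, the force and the opening at its end, in the units of the state.
- read_state(): the state, without advancing time (a new reading comes with each control period).
- get_image(name): name is "side" or "top" or "wrist"; returns a dict with "img" (400x640x3 uint8, red, green, blue), "fx", "fy", "cx", "cy" (pixels), "cam_to_world" (4x4, takes a point from camera to world coordinates); the wrist camera has in their place "mount" (4x4, takes a point from camera to tool coordinates, whose origin is the TCP and whose axes are the flange's). Camera axes: x right, y down, z forward; pixel columns grow to the right and rows downward; lengths in mm; the calibration is good to about 2 mm. A picture is of the moment at which its call begins: read the wrist's pose just before it. There is no depth.
- hand_in(): hands the job in, once; it reports no verdict.
The state is a dict: "time": time; "q": joint angles; "qvel": joint speeds; "effort": joint torques, N m; "position": TCP position; "orientation": TCP orientation; "ft_force": force on the tool from outside, world axes, zero at the start; "ft_torque": the same for the moment, N m; "opening": finger opening in mm.
Only numpy, scipy, OpenCV 4.12 (cv2) and the standard library are available. Lean on these libraries where they do the work, as an engineer would, in place of code of your own. Each camera call takes 0.05 s, during which the arm holds its last target.

## Working session

There is one attempt and no reset: what is moved stays moved. The work goes in short steps, Python scripts to look and compute and a tool call to move; the robot and the scene stay as the last step left them, time stands still between calls to the robot, and variables do not carry over. Pictures are saved under pics/ and viewed, and the job is handed in when it is done.

Besides the shell and the picture viewer there is one more tool, called after "Call:" as name(argument=value, ...) on one line, values as JSON. step_arm: Moves the arm, as the interface text tells. Its arguments: {"type":"object","properties":{"steps":{"type":"array"}},"required":["steps"]}

```bash
mkdir -p pics; python3 - <<'E'
from station import *
import cv2,numpy as np,pickle
s=read_state(); print(s)
d={}
for n in ["side","top","wrist"]:
    im=get_image(n); d[n]=im
    cv2.imwrite(f"pics/{n}0.png",cv2.cvtColor(im["img"],cv2.COLOR_RGB2BGR))
    print(n,{k:v for k,v in im.items() if k!='img'})
d['state']=s
pickle.dump(d,open('d0.pkl','wb'))
E
```

```text
{'time': 0.0, 'q': array([ 81.84530453,  29.12709887, -13.60871203,  86.00666889,
         7.20192658,  65.82739739,  -8.86838581]), 'qvel': array([-0.11086713,  0.05228092, -0.06466983, -0.02392323, -0.02084234,
       -0.09736396,  0.05480912]), 'effort': array([ 3.37839811e-04, -6.20590997e+01, -2.18605623e+00, -2.49652344e+01,
        1.29333325e-02,  1.19602232e-02,  3.48745800e-05]), 'position': array([ 153.19300698, -605.7506736 ,  403.82449294]), 'orientation': array([[ 9.69442288e-01,  2.45319041e-01, -4.67134076e-04],
       [ 2.45319484e-01, -9.69440754e-01,  1.72477190e-03],
       [-2.97394224e-05, -1.78666391e-03, -9.99998403e-01]]), 'ft_force': array([-0.75592382,  0.0409474 , -0.93562174]), 'ft_torque': array([-0.02611398, -0.03077074,  0.00517232]), 'opening': 85.49511916214165}
side {'fx': 448.05723129353885, 'fy': 448.05723129353885, 'cx': 316.72353141067936, 'cy': 192.3215523670972, 'cam_to_world': array([[-8.78671769e-01, -2.05967984e-01,  4.30712331e-01,
        -7.46745586e+01],
       [-4.77297348e-01,  3.57997245e-01, -8.02511816e-01,
         1.04469781e+03]
[... 396 characters left out ...]
86070e-01,  2.82175148e-02,  1.52107499e-02,
        -1.10932588e+02],
       [-2.01722985e-02, -1.84867903e-01, -9.82556328e-01,
         1.17145441e+03],
       [ 0.00000000e+00,  0.00000000e+00,  0.00000000e+00,
         1.00000000e+00]])}
wrist {'fx': 280.9025206446967, 'fy': 280.9025206446967, 'cx': 318.8818483671714, 'cy': 199.4130565553008, 'mount': array([[-2.49304577e-04, -9.51139437e-01, -3.08761574e-01,
         7.85704249e+01],
       [ 9.99999684e-01, -4.70179650e-04,  6.40953818e-04,
         7.72665968e-03],
       [-7.54809862e-04, -3.08761316e-01,  9.51139254e-01,
         3.03589316e+01],
       [ 0.00000000e+00,  0.00000000e+00,  0.00000000e+00,
         1.00000000e+00]])}
```

View pics/top0.png

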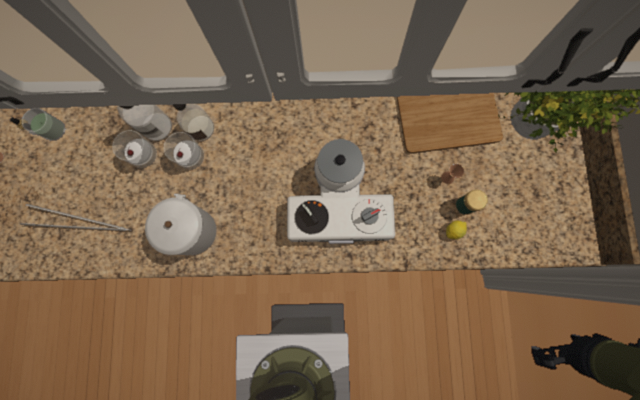

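View pics/side0.png

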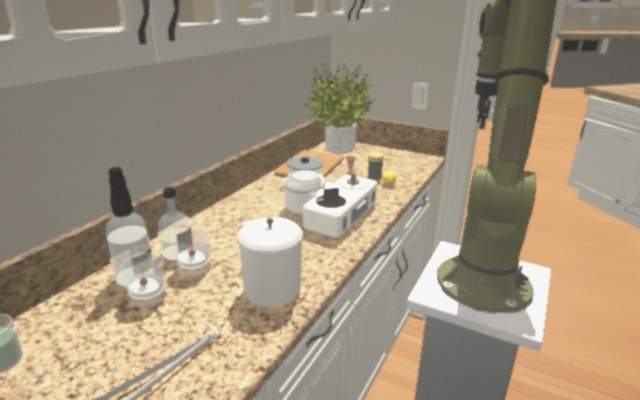

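View pics/wrist0.png

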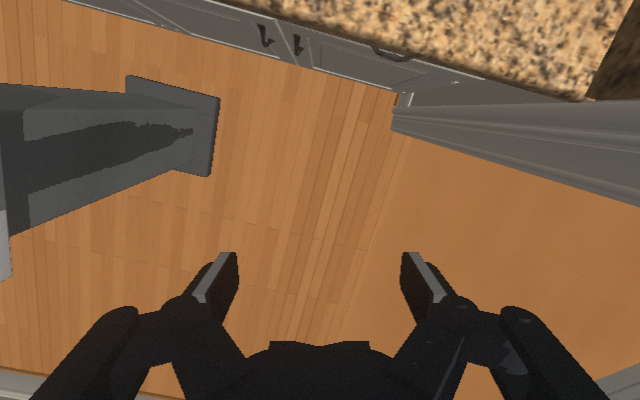

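```bash
cat > h.py <<'E'
import numpy as np,cv2,pickle
def ray(im,u,v,T=None):
    T=im["cam_to_world"] if T is None else T
    d=T[:3,:3]@np.array([(u-im["cx"])/im["fx"],(v-im["cy"])/im["fy"],1.])
    return T[:3,3],d
def onz(im,u,v,z,T=None):
    o,d=ray(im,u,v,T); return o+d*(z-o[2])/d[2]
def wristT(im,s):
    T=np.eye(4);T[:3,:3]=s["orientation"];T[:3,3]=s["position"];return T@im["mount"]
def proj(im,p,T=None):
    T=im["cam_to_world"] if T is None else T
    c=np.linalg.inv(T)@np.append(p,1); return im["fx"]*c[0]/c[2]+im["cx"],im["fy"]*c[1]/c[2]+im["cy"]
E
python3 - <<'E'
from h import *
d=pickle.load(open('d0.pkl','rb'));t=d['top']
c=t['img'][150:270,260:500]
cv2.imwrite('pics/topz.png',cv2.cvtColor(cv2.resize(c,None,fx=3.3,fy=3.3,interpolation=cv2.INTER_CUBIC),cv2.COLOR_RGB2BGR))
for n,u,v,z in [("FL",289,241,90),("BL",289,196,90),("BR",393,196,90),("FR",393,238,90),("blk",312,216,96),("wht",370,215,96),("door",485,275,0),("bucket",180,228,0),("lemon",457,229,25),("caddy",470,203,98),("handup",300,85,0)]:
    print(n,onz(t,u,v,z).round())
E
```

```text
FL [410.  -4.  90.]
BL [536.  -5.  90.]
BR [ 528. -297.   90.]
FR [ 410. -290.   90.]
blk [477. -69.  96.]
wht [ 475. -230.   96.]
door [ 303. -566.    0.]
bucket [465. 334.   0.]
lemon [ 437. -488.   25.]
caddy [ 500. -506.   98.]
handup [917. -36.   0.]
```

View pics/topz.png

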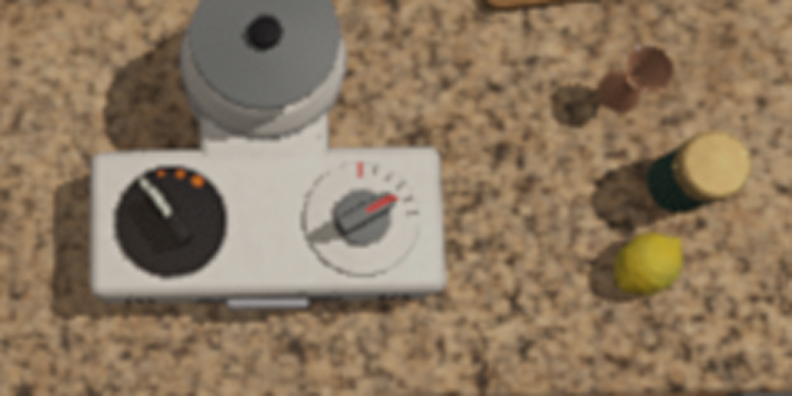

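```bash
python3 - <<'E'
from h import *
d=pickle.load(open('d0.pkl','rb'));t=d['top'];w=d['wrist'];T=wristT(w,d['state']);s=d['side']
def tri(a,b):
    (o1,d1),(o2,d2)=a,b
    A=np.c_[d1,-d2];x=np.linalg.lstsq(A,o2-o1,rcond=None)[0];p,q=o1+d1*x[0],o2+d2*x[1];return ((p+q)/2).round(),np.linalg.norm(p-q).round()
print(tri(ray(w,393,120,T),ray(t,485,280)),tri(ray(w,393,108,T),ray(t,485,272)))
for z in [-900,-500,0,200,400,600]: print(z,onz(t,485,280,z).round(),onz(w,393,120,z,T).round() if z<400 else '', onz(s,450,240,z).round(),onz(s,475,20,z).round())
print(proj(t,d['state']['position']))
E
```

```text
(array([ 261., -908., -889.]), np.float64(0.0)) (array([ 301., -862., -762.]), np.float64(3.0))
-900 [ 260. -912. -900.] [ 261. -911. -900.] [  385. -1783.  -900.] [  5297. -28803.   -900.]
-500 [ 273. -758. -500.] [ 251. -809. -500.] [  269. -1067.  -500.] [  3937. -21245.   -500.]
0 [ 289. -564.    0.] [ 239. -682.    0.] [ 123. -172.    0.] [  2237. -11799.      0.]
200 [ 295. -487.  200.] [ 234. -631.  200.] [ 65. 186. 200.] [ 1557. -8020.   200.]
400 [ 301. -409.  400.]  [  7. 544. 400.] [  877. -4242.   400.]
600 [ 307. -332.  600.]  [-51. 902. 600.] [ 197. -463.  600.]
(np.float64(602.359089415972), np.float64(360.17654791765847))
```

```bash
python3 - <<'E'
import cv2
a=cv2.imread('pics/top0.png')[180:400,420:640];b=cv2.imread('pics/side0.png')[0:260,380:640]
cv2.imwrite('pics/a.png',cv2.hconcat([cv2.resize(a,(400,400)),cv2.resize(b,(400,400))]))
E
```

```text
(no output)
```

View pics/a.png

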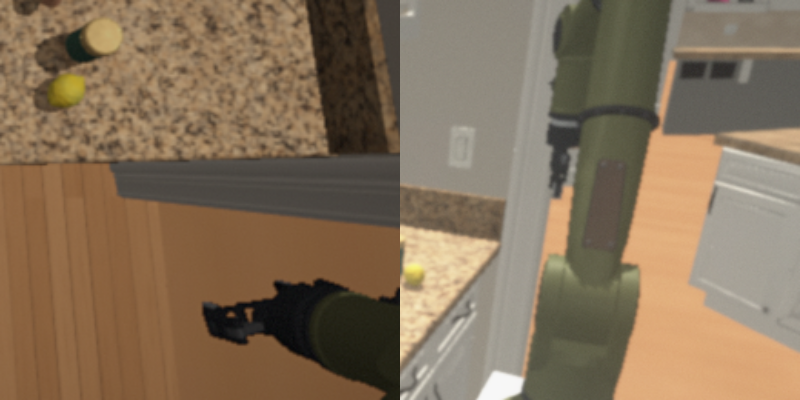

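Call:
step_arm(steps=[12,-13,0,0,0,0.5,1,36,-39,0,0,0,1.5,1,62,-67,0,0,0,3,1,88,-95,0,0,0,4,1,114,-124,0,0,0,5,1,140,-152,0,0,0,6,1,166,-180,0,0,0,7,1,192,-209,0,0,0,8,1,218,-237,0,0,0,9,1,240,-261,0,0,0,10,1])

```text
time: 0.98
position: [322.7, -291.5, 404.7]
orientation: [[0.997, 0.073, 0.0], [0.073, -0.997, 0.0], [0.0, -0.0, -1.0]]
ft_force: [-0.1, -0.6, -0.4]
opening: 85.4
```

Call:
step_arm(steps=[20,-27,0,0,0,1,1,40,-56,0,0,0,2,1,62,-85,0,0,0,3,1,80,-112,0,0,0,4,1,92,-128,0,0,0,4.2,1,97,-135,0,0,0,4.2,1,97,-135,0,0,0,4.2,1,97,-135,0,0,0,4.2,1])

```text
time: 1.65
position: [408.4, -152.9, 404.5]
orientation: [[1.0, 0.0, -0.001], [0.0, -1.0, -0.0], [-0.001, 0.0, -1.0]]
ft_force: [-0.3, -1.0, -0.2]
opening: 85.6
```

```bash
python3 - <<'E'
from station import *
import cv2,pickle
s=read_state(); w=get_image("wrist");t=get_image("top")
pickle.dump(dict(state=s,wrist=w,top=t),open('d1.pkl','wb'))
cv2.imwrite("pics/w1.png",cv2.cvtColor(w["img"],cv2.COLOR_RGB2BGR));print(s['time'],s['position'],s['orientation'],s['q'])
E
```

```text
1.65 [ 408.41418737 -152.93287582  404.49970066] [[ 9.99999675e-01  1.52521027e-04 -7.91749740e-04]
 [ 1.52260875e-04 -9.99999934e-01 -3.28628764e-04]
 [-7.91799811e-04  3.28508105e-04 -9.99999633e-01]] [ 35.99026299  12.98130467 -23.23910936 112.47093809   6.18924109
  55.7653134  -80.20192551]
```

View pics/w1.png

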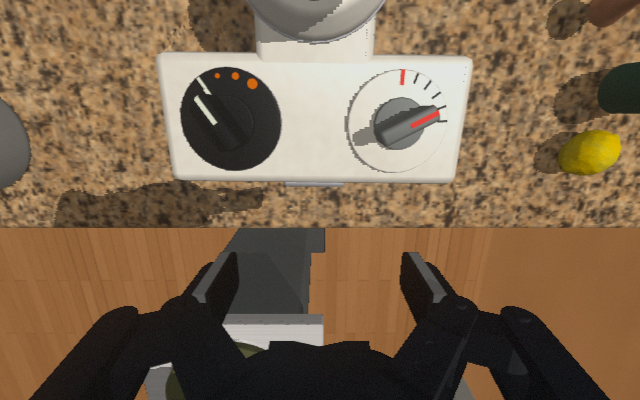

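```bash
cat > m.py <<'E'
from h import *
def circ(P):
    A=np.c_[2*P,np.ones(len(P))];x=np.linalg.lstsq(A,(P**2).sum(1),rcond=None)[0];return x[:2],np.sqrt(x[2]+x[:2]@x[:2])
def line(P):
    c=P.mean(0);u,s,v=np.linalg.svd(P-c);return c,np.degrees(np.arctan2(v[0][1],v[0][0])),s/np.sqrt(len(P))
def comps(m,amin=8):
    n,l,st,ce=cv2.connectedComponentsWithStats(m.astype(np.uint8));return [(st[i],ce[i],np.argwhere(l==i)[:,::-1]) for i in range(1,n) if st[i][4]>=amin]
E
python3 - <<'E'
from m import *
d=pickle.load(open('d1.pkl','rb'));w=d['wrist'];T=wristT(w,d['state']);I=w['img'].astype(int);R,G,B=I[...,0],I[...,1],I[...,2]
Z=lambda px,z:np.array([onz(w,u,v,z,T)[:2] for u,v in px])
sub=np.zeros(R.shape,bool);sub[50:190,150:480]=1
dark=(I.max(2)<75)&sub
for st,ce,px in comps(dark,1500):
    m=np.zeros(R.shape,np.uint8);m[px[:,1],px[:,0]]=1
    c=cv2.findContours(m,cv2.RETR_EXTERNAL,cv2.CHAIN_APPROX_NONE)[0][0][:,0,:]; h=cv2.convexHull(c)[:,0,:]
    P=Z(h,96);c0,r=circ(P);print('black plate',st,c0,r)
red=(R>150)&(G<90)&(B<90)&sub
for st,ce,px in comps(red): 
    for z in (96,136): print('red',z,ce,len(px),line(Z(px,z)))
org=(R>170)&(G>70)&(G<140)&(B<60)&sub
for st,ce,px in comps(org): print('orange',ce,len(px),Z([ce],96))
wh=(I.min(2)>130)&sub; wh[:,285:]=0; wh[:70]=0
for st,ce,px in comps(wh,8):
    if st[0]>180 and st[4]<800:
      for z in (96,136): print('white',z,ce,len(px),line(Z(px,z)))
E
```

```text
black plate [ 181   67  100  103 7505] [475.04608196 -69.07061221] 47.13413482381412
red 96 [402.13513514  76.81081081] 37 (array([ 514.03725794, -229.29911172]), np.float64(-179.87793029337658), array([3.36208619, 0.67515604]))
red 136 [402.13513514  76.81081081] 37 (array([ 510.14527643, -218.3355909 ]), np.float64(-179.87793029337658), array([2.8784686 , 0.57803856]))
red 96 [424.56428571 119.00714286] 140 (array([ 477.01559433, -254.03538668]), np.float64(117.34844355989752), array([8.05339494, 1.27699393]))
red 136 [424.56428571 119.00714286] 140 (array([ 478.44897533, -239.51368888]), np.float64(117.34844355989752), array([6.89495841, 1.09330538]))
orange [234.76470588  75.64705882] 34 [[515.02505608 -76.81809098]]
orange [216.6  75.4] 15 [[515.23162447 -60.31319852]]
orange [251.76  83.32] 75 [[508.55081214 -91.80507507]]
white 96 [204.79518072 110.1626506 ] 166 (array([485.02852638, -45.82331284]), np.float64(-146.230119819158), array([8.32394862, 1.41585424]))
white 136 [204.79518072 110.1626506 ] 166 (array([485.30929121, -61.25177566]), np.float64(-146.230119819158), array([7.12659443, 1.2121914 ]))
```

```bash
python3 - <<'E'
from m import *
d=pickle.load(open('d1.pkl','rb'));w=d['wrist'];T=wristT(w,d['state']);I=w['img'].astype(float).mean(2)
def edge(img,fixed,rng,axis):
    out=[]
    for f in fixed:
        col=img[rng[0]:rng[1],f] if axis==0 else img[f,rng[0]:rng[1]]
        g=np.diff(cv2.GaussianBlur(col.reshape(-1,1),(1,3),0).ravel());k=np.argmax(abs(g));p=rng[0]+k+.5
        out.append((f,p) if axis==0 else (p,f))
    return np.array(out)
def rl(P,iters=3):
    for _ in range(4):
        c,a,s=line(P); n=np.array([-np.sin(np.radians(a)),np.cos(np.radians(a))]);r=abs((P-c)@n);P=P[r<max(1.0,2*np.median(r))]
    return c,a,s,len(P)
Z=lambda px,z:np.array([onz(w,u,v,z,T)[:2] for u,v in px])
print('front',rl(Z(edge(I,range(185,280),(170,195),0),90)),rl(Z(edge(I,list(range(185,280))+list(range(350,450)),(170,195),0),90)))
print('back',rl(Z(edge(I,list(range(170,250))+list(range(385,460)),(45,62),0),90)))
print('left',rl(Z(edge(I,range(65,170),(150,182),1),90)))
print('right',rl(Z(edge(I,range(70,170),(452,480),1),90)))
E
python3 - <<'E'
import cv2
a=cv2.imread('pics/w1.png')[40:195,150:480];cv2.imwrite('pics/w1z.png',cv2.resize(a,None,fx=2.4,fy=2.4,interpolation=cv2.INTER_CUBIC))
E
```

```text
front (array([411.33502567, -62.59356666]), np.float64(-88.37980747197048), array([31.12531955,  4.00254025]), 80) (array([ 414.07129611, -214.22382032]), np.float64(-90.57708922924155), array([65.66484284,  0.40023528]), 94)
back (array([ 534.23930802, -148.26267043]), np.float64(-90.71210399674861), array([98.72304915,  0.3769643 ]), 154)
left (array([472.16574437,  -3.53918647]), np.float64(178.81103763042717), array([31.87178884,  0.45069775]), 65)
right (array([ 475.52197068, -294.53296049]), np.float64(179.22086278050622), array([27.11717582,  0.33630013]), 100)
```

View pics/w1z.png

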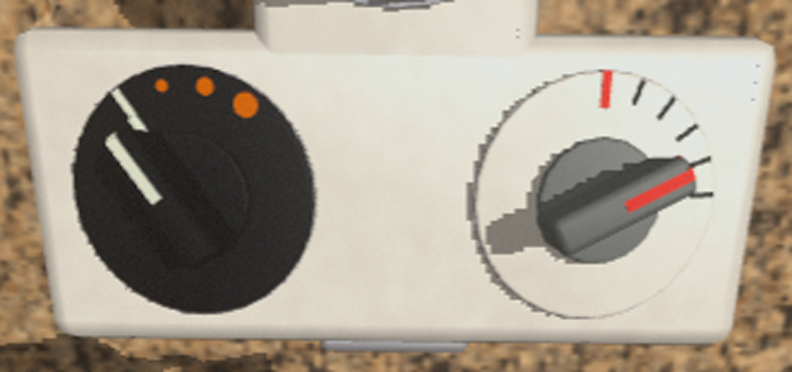

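Call:
step_arm(steps=[7,8,0,0,0,6,0.1,14,17,0,0,0,13,0.1,22,26,0,0,0,20,0.1,30,35,0,0,0,27,0.1,38,45,0,0,0,34,0.1,46,54,0,0,0,41,0.1,54,63,0,0,0,48,0.1,60,71,0,0,0,55,0.1,64.6,76,0,0,0,60,0.1,64.6,76,0,0,0,62.6,0.1])

```text
time: 2.58
position: [473.1, -231.2, 404.4]
orientation: [[0.452, -0.892, -0.0], [-0.892, -0.452, -0.001], [0.001, 0.001, -1.0]]
ft_force: [0.5, -0.9, -0.1]
opening: 47.1
```

```bash
python3 - <<'E'
from station import *
import cv2,pickle
s=read_state(); w=get_image("wrist")
pickle.dump(dict(state=s,wrist=w),open('d2.pkl','wb'))
cv2.imwrite("pics/w2.png",cv2.cvtColor(w["img"],cv2.COLOR_RGB2BGR));print(s['time'],s['position'],s['orientation'],s['q'],s['opening'])
E
```

```text
2.5833 [ 473.05725891 -231.15218862  404.35703134] [[ 4.52191370e-01 -8.91920859e-01 -3.81464565e-04]
 [-8.91920716e-01 -4.52190911e-01 -9.03710284e-04]
 [ 6.33543244e-04  7.48886139e-04 -9.99999519e-01]] [  29.19897956   20.16832846   -8.18628359  100.81940359    3.34037785
   59.24562814 -133.31682049] 47.13130177762645
```

View pics/w2.png

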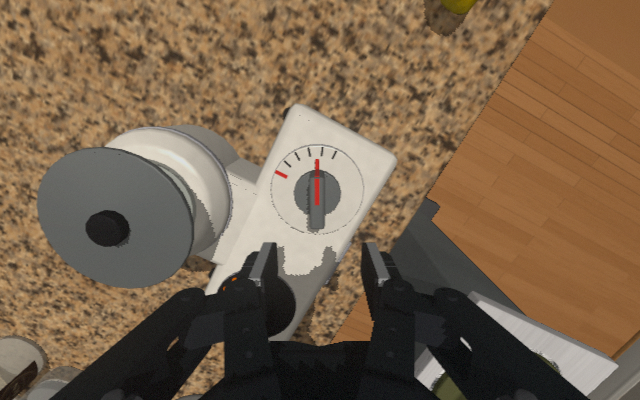

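```bash
python3 - <<'E'
from m import *
from station import *
print(read_state()['position'])
d=pickle.load(open('d2.pkl','rb'));s=d['state'];w=d['wrist'];T=wristT(w,s);I=w['img'].astype(int);R,G,B=I[...,0],I[...,1],I[...,2]
Z=lambda px,z:np.array([onz(w,u,v,z,T)[:2] for u,v in px])
red=(R>140)&(G<90)&(B<90)
for st,ce,px in comps(red):
    if 250<ce[0]<400:
        for z in (96,136):
            c,a,sd=line(Z(px,z)); loc=s['orientation'].T@(np.r_[c,z]-s['position']); print(z,ce,c,a,sd,'tool',loc)
v=(I.min(2)<0)
E
```

```text
[ 472.72477539 -230.52106118  404.34383312]
96 [316.70588235 163.97058824] [ 486.19382632 -254.14730189] 114.84317389177093 [2.92312806 0.98174129] tool [ 26.25470279  -1.5495216  308.37265277]
136 [316.70588235 163.97058824] [ 489.37052264 -261.02108675] 114.843173891771 [2.50260709 0.84050806] tool [ 33.84739029  -1.24466483 268.37767213]
96 [280.71794872 173.84615385] [ 514.09688074 -228.7292946 ] 179.1095261286767 [3.58556489 0.93106787] tool [ 16.20137593 -37.93062974 308.33903823]
136 [280.71794872 173.84615385] [ 513.25944593 -239.25971191] 179.10952612867666 [3.06974582 0.79712453] tool [ 25.24033421 -32.39198973 268.34889338]
96 [316.84671533 191.01459854] [ 473.37956775 -229.03293372] 118.08891010468129 [8.17210956 1.56068718] tool [ -1.93981959  -1.47670609 308.35484485]
136 [316.84671533 191.01459854] [ 478.39972226 -239.51966953] 118.08891010468132 [6.99647055 1.33616685] tool [  9.70892959  -1.18232456 268.36242605]
```

Call:
step_arm(steps=[0,0,12,0,0,0,0.1,0,0,32,0,0,0,0.1,0,0,52,0,0,0,0.1,0,0,70,0,0,0,0.1,0,0,85,0,0,0,0.1,0,0,90,0,0,0,0.1,0,0,90,0,0,0,0.1,0,0,90,0,0,0,0.1])

```text
time: 3.3
position: [473.1, -229.0, 315.1]
orientation: [[0.46, -0.888, -0.0], [-0.888, -0.46, -0.0], [0.0, 0.0, -1.0]]
ft_force: [0.7, -0.2, -0.6]
opening: 47.3
```

```bash
python3 - <<'E'
from station import *
import cv2,pickle
from m import *
s=read_state(); w=get_image("wrist")
cv2.imwrite("pics/w3.png",cv2.cvtColor(w["img"],cv2.COLOR_RGB2BGR));print(s['time'],s['position'],s['orientation'],s['opening'])
T=wristT(w,s);I=w['img'].astype(int);R,G,B=I[...,0],I[...,1],I[...,2]
Z=lambda px,z:np.array([onz(w,u,v,z,T)[:2] for u,v in px])
red=(R>140)&(G<90)&(B<90)
for st,ce,px in comps(red,20):
    if 200<ce[0]<450:
        for z in (96,136):
            c,a,sd=line(Z(px,z)); loc=s['orientation'].T@(np.r_[c,z]-s['position']); print(z,ce,c,a,sd,'tool',loc)
E
```

```text
3.3 [ 473.14544423 -228.96435276  315.06944109] [[ 4.59650968e-01 -8.88099643e-01 -1.12786947e-04]
 [-8.88099650e-01 -4.59650960e-01 -8.43168461e-05]
 [ 2.30391324e-05  1.38922368e-04 -9.99999990e-01]] 47.265986347311134
96 [318.         185.19178082] [ 486.13943328 -254.11695615] 117.28929155368185 [3.03108718 0.96921438] tool [ 2.83056707e+01 -8.97236940e-03  2.19070094e+02]
136 [318.         185.19178082] [ 490.97710133 -263.71801447] 117.28929155368188 [2.388609   0.76377684] tool [3.90569276e+01 1.13388930e-01 1.79070358e+02]
96 [266.18888889 198.57777778] [ 514.12182051 -228.66304196] 178.77285437244473 [3.67138592 1.06019332] tool [ 18.56218982 -36.56003658 219.06479191]
136 [266.18888889 198.57777778] [ 513.02825919 -243.65938705] 178.77285437244464 [2.89318813 0.83547161] tool [ 31.37870368 -28.69020384 179.06618009]
96 [317.96666667 231.88888889] [ 469.86742999 -222.5296699 ] 117.14511038898988 [8.99460654 1.45668758] tool [-7.22642918e+00 -7.69385233e-02  2.19069266e+02]
136 [317.96666667 231.88888889] [ 478.15415988 -238.82606264] 117.14511038898988 [7.08808319 1.14792378] tool [1.10563165e+01 5.98290829e-02 1.79069706e+02]
```

View pics/w3.png

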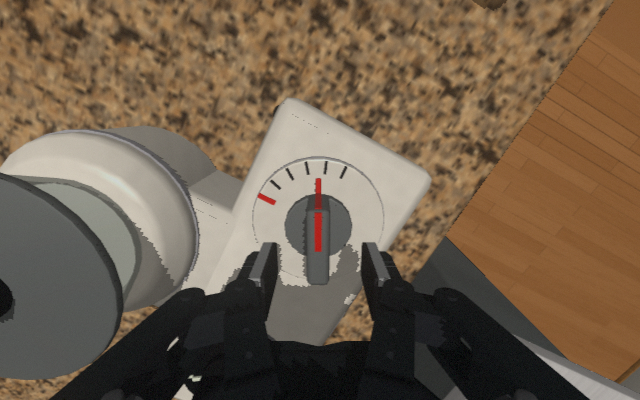

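Call:
step_arm(steps=[0,0,14,0,0,0,0.1,0,0,28,0,0,0,0.1,0,0,34,0,0,0,0.1,0,0,34,0,0,0,0.1,0,0,34,0,0,0,-0.4,0,0,34,0,0,0,-0.8,0,0,34,0,0,0,-1,0,0,34,0,0,0,-1,0,0,34,0,0,0,-1,0,0,34,0,0,0,-1])

```text
time: 4.18
position: [473.6, -228.5, 281.7]
orientation: [[0.46, -0.888, 0.001], [-0.888, -0.46, -0.001], [0.001, -0.001, -1.0]]
ft_force: [-1.0, -0.2, 6.1]
opening: 12.9
```

Call:
step_arm(steps=[0,0,0,0,0,-4,-1,0,0,0,0,0,-10,-1,0,0,0,0,0,-17,-1,0,0,0,0,0,-24,-1,0,0,0,0,0,-31,-1,0,0,0,0,0,-38,-1,0,0,0,0,0,-45,-1,0,0,0,0,0,-51,-1,0,0,0,0,0,-57,-1,0,0,0,0,0,-62.2,-1])

```text
time: 5.02
position: [473.8, -228.1, 281.7]
orientation: [[1.0, -0.002, 0.002], [-0.002, -1.0, -0.0], [0.002, 0.0, -1.0]]
ft_force: [-0.9, 2.2, 5.4]
opening: 13.5
```

Call:
step_arm(steps=[0,0,0,0,0,0,-1,0,0,0,0,0,0,-1,0,0,0,0,0,0,-1,0,0,0,0,0,0,-1])

```text
time: 5.35
position: [473.8, -228.1, 281.7]
orientation: [[1.0, -0.007, 0.002], [-0.007, -1.0, -0.001], [0.002, 0.001, -1.0]]
ft_force: [-0.2, 1.4, 6.8]
opening: 12.8
```

```bash
cat > look.py <<'E'
from station import *
import sys
from m import *
def look(name):
    s=read_state(); w=get_image("wrist")
    cv2.imwrite(f"pics/{name}.png",cv2.cvtColor(w["img"],cv2.COLOR_RGB2BGR));print(s['time'],s['position'],s['orientation'].round(4).tolist(),s['opening'],s['ft_force'],s['ft_torque'])
    pickle.dump(dict(state=s,wrist=w),open(name+'.pkl','wb'))
    T=wristT(w,s);I=w['img'].astype(int);R,G,B=I[...,0],I[...,1],I[...,2]
    Z=lambda px,z:np.array([onz(w,u,v,z,T)[:2] for u,v in px])
    for nm,m in (("red",(R>140)&(G<90)&(B<90)),("org",(R>160)&(G>70)&(G<150)&(B<60))):
      for st,ce,px in comps(m,12):
        if ce[1]<300:
          for z in (96,136):
            c,a,sd=line(Z(px,z)); print(nm,z,ce.round(1),len(px),c.round(2),a.round(2),sd.round(2))
if __name__=="__main__": look(sys.argv[1])
E
python3 look.py w4
```

```text
5.35 [ 473.77871962 -228.10266142  281.71692604] [[1.0, -0.0068, 0.0016], [-0.0068, -1.0, -0.0006], [0.0016, 0.0005, -1.0]] 12.800967243717585 [-0.15918652  1.37773226  6.84412544] [0.27314509 0.23040906 0.04171011]
red 96 [319.1 179.9] 118 [ 513.91 -228.86] 179.33 [3.85 0.85]
red 136 [319.1 179.9] 118 [ 523.82 -228.85] 179.33 [2.86 0.63]
red 96 [ 21.3 180.1] 45 [515.03 -59.67] -72.66 [1.12 1.05]
red 136 [ 21.3 180.1] 45 [ 524.65 -103.18] -72.66 [0.83 0.78]
red 96 [ 50.3 180.4] 94 [514.75 -76.05] -96.39 [1.62 1.53]
red 136 [ 50.3 180.4] 94 [ 524.44 -115.35] -96.39 [1.2  1.14]
red 96 [ 79.7 191.1] 193 [508.3  -91.05] -82.85 [2.35 2.25]
red 136 [ 79.7 191.1] 193 [ 519.65 -126.49] -82.85 [1.75 1.67]
red 96 [319.5 200.7] 98 [ 501.47 -229.04] -179.4 [2.89 1.  ]
red 136 [319.5 200.7] 98 [ 514.57 -228.98] -179.4 [2.15 0.74]
red 96 [318.9 251. ] 219 [ 468.69 -228.45] 179.11 [4.88 1.57]
red 136 [318.9 251. ] 219 [ 490.23 -228.54] 179.11 [3.62 1.16]
org 96 [ 21.5 180.1] 35 [515.02 -59.74] 170.41 [1.02 0.9 ]
org 136 [ 21.5 180.1] 35 [ 524.64 -103.23] 170.41 [0.76 0.67]
org 96 [ 50.4 180.4] 83 [514.74 -76.14] 146.59 [1.51 1.45]
org 136 [ 50.4 180.4] 83 [ 524.44 -115.42] 146.59 [1.12 1.08]
org 96 [ 79.9 191.2] 172 [508.23 -91.16] 163.15 [2.22 2.12]
org 136 [ 79.9 191.2] 172 [ 519.59 -126.57] 163.15 [1.65 1.57]
org 96 [626.8 249.5] 210 [ 468.19 -418.76] -176.87 [8.06 2.59]
org 136 [626.8 249.5] 210 [ 489.85 -369.89] -176.87 [5.98 1.92]
```

View pics/w4.png

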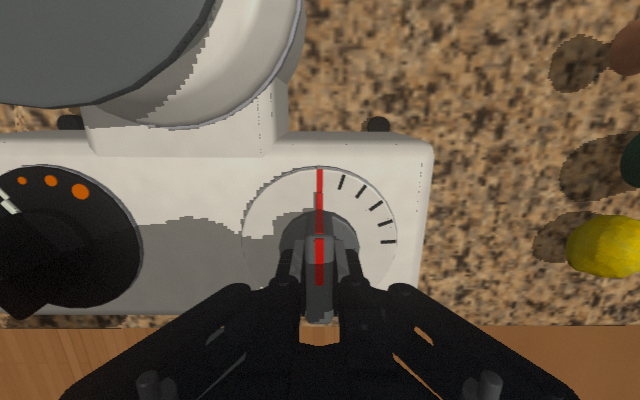

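Call:
step_arm(steps=[0,0,0,0,0,0,-0.5,0,0,0,0,0,0,0,0,0,0,0,0,0,0.1,0,0,0,0,0,0,0.1,0,0,-8,0,0,0,0.1,0,0,-25,0,0,0,0.1,0,0,-50,0,0,0,0.1,0,0,-75,0,0,0,0.1,0,0,-85,0,0,0,0.1,0,0,-85,0,0,0,0.1])

```text
time: 6.23
position: [474.0, -228.3, 368.4]
orientation: [[1.0, -0.007, 0.004], [-0.007, -1.0, -0.002], [0.004, 0.002, -1.0]]
ft_force: [-0.3, -0.4, 0.8]
opening: 47.1
```

```bash
python3 look.py w5
```

```text
6.2333 [ 474.02506113 -228.28722333  368.44296931] [[1.0, -0.0072, 0.0044], [-0.0072, -1.0, -0.0021], [0.0044, 0.0021, -1.0]] 47.106814689008765 [-0.27386039 -0.39231485  0.76921538] [-0.03423372  0.01443336  0.03392383]
red 96 [317.8 163.6] 89 [ 508.   -228.48] 178.1 [6.7  0.86]
red 136 [317.8 163.6] 89 [ 515.38 -228.58] 178.1 [5.6  0.72]
red 96 [317.9 203.2] 156 [ 471.61 -228.26] -179.79 [8.33 1.36]
red 136 [317.9 203.2] 156 [ 485.   -228.39] -179.79 [6.95 1.14]
org 96 [122.2 157. ] 20 [515.14 -59.87] -162.53 [1.12 1.04]
org 136 [122.2 157. ] 20 [521.34 -87.79] -162.53 [0.93 0.87]
org 96 [141.4 157.2] 43 [514.82 -76.36] 107.73 [1.69 1.51]
org 136 [141.4 157.2] 43 [ 521.08 -101.56] 107.73 [1.41 1.26]
org 96 [160.1 164.5] 87 [508.28 -91.3 ] -72.33 [2.36 2.23]
org 136 [160.1 164.5] 87 [ 515.62 -114.03] -72.33 [1.97 1.86]
org 96 [539.4 211.1] 268 [ 462.07 -432.06] -179.9 [12.62  5.74]
org 136 [539.4 211.1] 268 [ 477.03 -398.57] -179.9 [10.54  4.79]
```

View pics/w5.png

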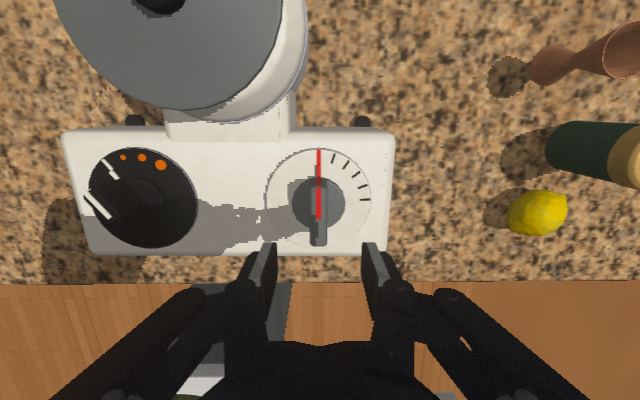

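Call:
step_arm(steps=[0,-10,0,0,0,-3,0.1,0,-30,0,0,0,-8,0.1,0,-55,0,0,0,-14,0.1,0,-80,0,0,0,-20,0.1,1,-105,0,0,0,-26,0.1,1,-130,0,0,0,-31,0.1,1,-150,0,0,0,-34.2,0.1,1,-160,0,0,0,-34.2,0.1,1,-160,0,0,0,-34.2,0.1,1,-160,0,0,0,-34.2,0.1])

```text
time: 7.12
position: [475.4, -68.9, 365.0]
orientation: [[0.832, 0.555, -0.001], [0.555, -0.832, -0.0], [-0.001, -0.0, -1.0]]
ft_force: [-0.7, -0.4, 1.0]
opening: 46.9
```

Call:
step_arm(steps=[0,0,15,0,0,0,0.1,0,0,35,0,0,0,0.1,0,0,48,0,0,0,0.1,0,0,52,0,0,0,0.1,0,0,52,0,0,0,0.1,0,0,52,0,0,0,0.1,0,0,52,0,0,0,0.1])

```text
time: 7.7
position: [475.8, -68.8, 314.4]
orientation: [[0.832, 0.555, 0.001], [0.555, -0.832, -0.0], [0.001, 0.001, -1.0]]
ft_force: [0.6, 0.4, 0.7]
opening: 47.1
```

```bash
cat >> look.py <<'E'
    d=pickle.load(open(sys.argv[1]+'.pkl','rb'));s=d['state'];w=d['wrist'];T=wristT(w,s);I=w['img'].astype(int)
    Z=lambda px,z:np.array([onz(w,u,v,z,T)[:2] for u,v in px])
    wh=(I.min(2)>125); 
    for st,ce,px in comps(wh,30):
      if st[4]<1200 and 100<ce[0]<450 and ce[1]<300:
        for z in (96,136):
            c,a,sd=line(Z(px,z)); print('white',z,ce.round(1),len(px),c.round(2),a.round(2),sd.round(2),'tool',(s['orientation'].T@(np.r_[c,z]-s['position'])).round(2))
E
python3 look.py w6
```

```text
File "look.py", line 16
    d=pickle.load(open(sys.argv[1]+'.pkl','rb'));s=d['state'];w=d['wrist'];T=wristT(w,s);I=w['img'].astype(int)
IndentationError: unexpected indent
```

```bash
sed -i 's/^if __name__.*/if __name__=="__main__":\n    look(sys.argv[1])/' look.py; python3 look.py w6 | grep -v org
```

```text
7.7 [475.84812614 -68.77070292 314.35357619] [[0.8317, 0.5553, 0.0011], [0.5553, -0.8317, -0.0003], [0.0008, 0.0008, -1.0]] 47.084174834556386 [0.62175527 0.39248781 0.68131327] [0.03816098 0.0220315  0.02744273]
red 96 [512.4 295.9] 111 [ 508.74 -231.4 ] -167.22 [7.03 1.32]
red 136 [512.4 295.9] 111 [ 515.63 -187.49] -167.22 [5.53 1.04]
white 96 [297.9   4.4] 44 [581.88  16.38] -172.08 [1.04 0.97] tool [135.3  -12.12 218.45]
white 136 [297.9   4.4] 44 [573.22   7.58] -172.08 [0.82 0.76] tool [123.24  -9.58 178.44]
white 96 [446.3   1.7] 32 [630.28 -53.67] -57.55 [1.15 0.66] tool [136.65  73.02 218.52]
white 136 [446.3   1.7] 32 [611.32 -47.57] -57.55 [0.91 0.52] tool [124.3   57.45 178.49]
white 96 [354.6  10.5] 103 [597.5  -12.52] -167.96 [2.59 1.1 ] tool [132.24  20.59 218.47]
white 136 [354.6  10.5] 103 [585.51 -15.17] -167.96 [2.04 0.87] tool [120.83  16.17 178.46]
white 96 [315.1  12.3] 55 [584.06   5.98] -148.8 [2.1  0.83] tool [131.34  -2.26 218.45]
white 136 [315.1  12.3] 55 [574.93  -0.6 ] -148.8 [1.65 0.66] tool [120.12  -1.82 178.44]
white 96 [343.4  14.8] 78 [592.18  -8.
[... 1782 characters left out ...]
8.97 -46.05] -145.82 [3.27 0.94] tool [ 39.99  -0.68 218.38]
white 136 [318.  167.9] 82 [515.81 -41.57] -145.82 [2.57 0.74] tool [ 48.21  -0.58 178.39]
white 96 [109.  171.1] 54 [428.19  71.05] -129.68 [2.7  0.96] tool [  37.84 -142.93  218.27]
white 136 [109.  171.1] 54 [452.21  50.63] -129.68 [2.13 0.75] tool [  46.51 -112.57  178.3 ]
white 96 [317.8 184.3] 57 [499.3 -52.3] -147.39 [2.98 0.81] tool [ 28.48  -0.85 218.37]
white 136 [317.8 184.3] 57 [508.2  -46.49] -147.39 [2.34 0.64] tool [ 39.14  -0.71 178.38]
white 96 [317.3 231.4] 230 [469.43 -71.78] -146.97 [8.41 1.34] tool [ -7.17  -1.23 218.35]
white 136 [317.3 231.4] 230 [484.69 -61.83] -146.97 [6.62 1.06] tool [ 11.07  -1.01 178.36]
```

View pics/w6.png

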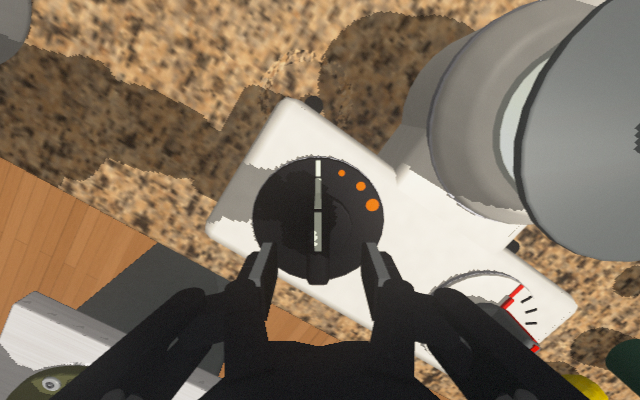

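Call:
step_arm(steps=[0,-0.9,14,0,0,0.4,0.1,0,-0.9,28,0,0,0.4,0.1,0,-0.9,33,0,0,0.4,0.1,0,-0.9,33,0,0,0.4,0.1,0,-0.9,33,0,0,0.4,-0.4,0,-0.9,33,0,0,0.4,-0.8,0,-0.9,33,0,0,0.4,-1,0,-0.9,33,0,0,0.4,-1,0,-0.9,33,0,0,0.4,-1,0,-0.9,33,0,0,0.4,-1])

```text
time: 8.58
position: [475.5, -67.8, 281.6]
orientation: [[0.835, 0.55, 0.002], [0.55, -0.835, -0.001], [0.001, 0.002, -1.0]]
ft_force: [-1.3, -1.5, 5.5]
opening: 13.0
```

Call:
step_arm(steps=[0,0,0,0,0,4,-1,0,0,0,0,0,10,-1,0,0,0,0,0,17,-1,0,0,0,0,0,24,-1,0,0,0,0,0,31,-1,0,0,0,0,0,38,-1,0,0,0,0,0,45,-1,0,0,0,0,0,52,-1,0,0,0,0,0,58,-1,0,0,0,0,0,64,-1])

```text
time: 9.42
position: [475.5, -68.0, 281.7]
orientation: [[0.858, -0.514, 0.002], [-0.514, -0.858, -0.001], [0.003, -0.0, -1.0]]
ft_force: [0.1, -2.0, 5.3]
opening: 13.4
```

Call:
step_arm(steps=[0,0,0,0,0,3,-1,0,0,0,0,0,4.6,-1,0,0,0,0,0,4.6,-1,0,0,0,0,0,4.6,-1,0,0,0,0,0,4.6,-1,0,0,0,0,0,4.6,-1])

```text
time: 9.92
position: [475.5, -68.1, 281.6]
orientation: [[0.817, -0.576, 0.002], [-0.576, -0.817, -0.001], [0.002, -0.0, -1.0]]
ft_force: [-0.2, -3.4, 6.3]
opening: 12.9
```

```bash
python3 look.py w7 | grep -v "white.*tool .1[0-9][0-9]"
```

```text
9.9167 [475.48442234 -68.10225246 281.61222617] [[0.8171, -0.5764, 0.0022], [-0.5764, -0.8171, -0.001], [0.0024, -0.0004, -1.0]] 12.941350281681315 [-0.19090556 -3.40375662  6.27305587] [-0.59049445  0.01274678  0.14714834]
red 96 [555.1  18.8] 347 [ 507.83 -230.8 ] -169.93 [6.38 1.09]
red 136 [555.1  18.8] 347 [ 516.02 -200.72] -169.93 [4.74 0.81]
org 96 [318.7 180. ] 191 [508.38 -91.75] 73.7 [2.26 2.23]
org 136 [318.7 180. ] 191 [516.43 -97.45] 73.7 [1.68 1.66]
org 96 [290.8 185.6] 87 [514.93 -76.78] 99.07 [1.57 1.49]
org 136 [290.8 185.6] 87 [521.3  -86.33] 99.07 [1.17 1.11]
org 96 [268.1 201.1] 38 [515.09 -60.38] 139.47 [1.05 1.02]
org 136 [268.1 201.1] 38 [521.41 -74.15] 139.47 [0.78 0.76]
white 96 [318.8 200.8] 117 [498.16 -84.6 ] 145.95 [3.17 1.1 ] tool [ 27.6    0.48 185.68]
white 136 [318.8 200.8] 117 [508.84 -92.14] 145.95 [2.35 0.82] tool [ 40.77   0.48 145.71]
white 96 [254.6 223. ] 85 [508.88 -45.24] -146.71 [3.11 0.86] tool [ 13.67 -37.85 185.66]
white 136 [254.6 223. ] 85 [516.81 -62.91] -146.71 [2.31 0.64] tool [ 30.43 -28.   145.7 ]
white 96 [318.9 259. ] 372 [466.86 -62.55] 144.0 [8.44 1.6 ] tool [-10.68   0.52 185.59]
white 136 [318.9 259. ] 372 [485.6  -75.77] 144.0 [6.27 1.18] tool [ 12.34   0.5  145.64]
```

View pics/w7.png

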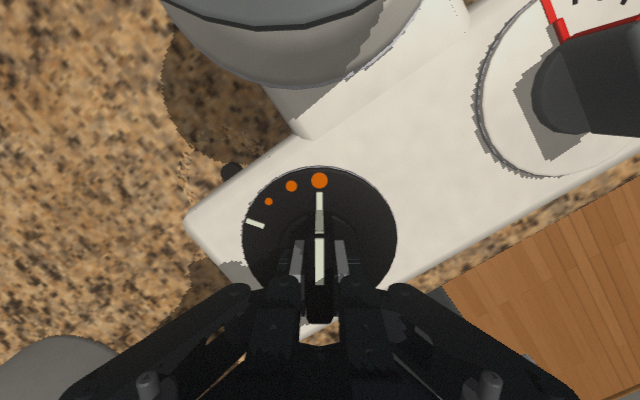

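Call:
step_arm(steps=[0,0,0,0,0,0,-1,0,0,0,0,0,0,-1,0,0,0,0,0,0,-1,0,0,0,0,0,0,-1,0,0,0,0,0,0,-1,0,0,0,0,0,0,-1,0,0,0,0,0,0,-1,0,0,0,0,0,0,-1])

```text
time: 10.63
position: [475.5, -68.1, 281.7]
orientation: [[0.817, -0.576, 0.002], [-0.576, -0.817, -0.001], [0.002, -0.001, -1.0]]
ft_force: [-0.3, -2.9, 6.1]
opening: 13.0
```

```bash
python3 look.py w8 | egrep "^[0-9]|org|318|319"; python3 - <<'E'
from station import *
import cv2
t=get_image("top")["img"]
cv2.imwrite("pics/t8.png",cv2.cvtColor(t,cv2.COLOR_RGB2BGR))
E
```

```text
10.6333 [475.50566126 -68.11955863 281.65827714] [[0.8171, -0.5765, 0.0023], [-0.5765, -0.8171, -0.001], [0.0025, -0.0005, -1.0]] 12.99943957373794 [-0.33349316 -2.88050959  6.06872604] [-0.57860875  0.03959383  0.14137195]
org 96 [318.7 180. ] 189 [508.41 -91.76] 153.28 [2.24 2.23]
org 136 [318.7 180. ] 189 [516.45 -97.46] 153.28 [1.67 1.65]
org 96 [290.8 185.6] 87 [514.97 -76.78] 99.05 [1.57 1.49]
org 136 [290.8 185.6] 87 [521.33 -86.34] 99.05 [1.17 1.11]
org 96 [268.1 201.1] 38 [515.13 -60.37] 139.44 [1.05 1.02]
org 136 [268.1 201.1] 38 [521.45 -74.15] 139.44 [0.78 0.76]
white 96 [318.8 200.8] 118 [498.2  -84.63] 145.73 [3.12 1.11] tool [ 27.6    0.5  185.73]
white 136 [318.8 200.8] 118 [508.88 -92.16] 145.73 [2.31 0.82] tool [ 40.77   0.49 145.76]
white 96 [318.9 259. ] 371 [466.85 -62.53] 143.95 [8.42 1.6 ] tool [-10.75   0.52 185.63]
white 136 [318.9 259. ] 371 [485.59 -75.75] 143.95 [6.25 1.19] tool [ 12.28   0.5  145.69]
```

View pics/t8.png

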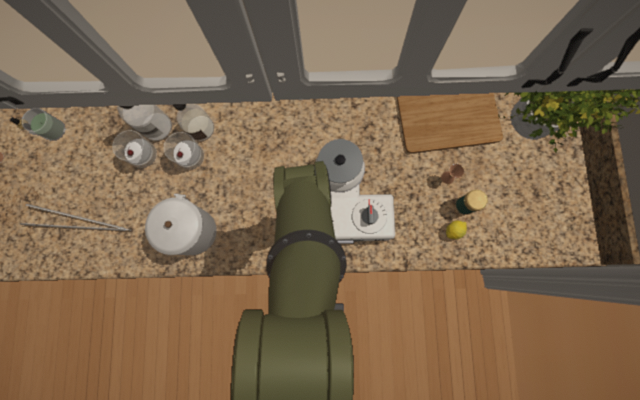

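The wrist view shows the dial pointer (column 318.8) on the third dot (318.7). In the top view the timer pointer is on its red mark (about 370, 208), and the bucket, jigger, lemon and caddy have not moved. I'm handing in while still holding the dial.

```bash
python3 -c "
from station import *
print(hand_in())"
```

```text
the job is handed in; nothing more can be done
None
```

I turned the timer anticlockwise about 62° to its long red mark and let go. I then turned the speed dial clockwise about 69° to the third, largest orange dot and handed in at about 10.7 s while still gripping it there.

- **Timer:** after release, the wrist image showed the pointer within about half a degree of the red mark. A last look from the top camera still showed it on the mark.
- **Dial:** the pointer was within about 0.2 px of the third dot's centre in the wrist image and did not move over 0.7 s of holding. The wrist torque read 0.14 N m, which matches the spring at the third click.
- **Bystanders and forces:** the ice bucket, jigger, lemon and tea caddy look unmoved in the top view. The contact force readings I saw stayed below about 8 N.

No check failed or disagreed.

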